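# Ready the downdraft sanding table

### The job

Get the blue downdraft sanding table ready for use: first clear both wooden offcuts off its perforated top into the grey scrap bin, then turn the black selector from off until its white pointer clicks in at the green mark. Leave the glue bottle, the tape roll and the sanding block where they are.

Things in the scene. Friction and masses are not known exactly. Their poses are not given: they have to be found in the camera images.
- sanding_table: Flat blue box fixed to the worktop, 200 (its x) x 360 (its y) x 60 mm high, a black dust outlet on its +x side. Origin: centre of its underside, z up. Its top (60 mm above the worktop) is a perforated aluminium plate from y = -66 to +170 mm, where the two offcuts lie; at its -y end a grey panel bears the selector at (0, -120) mm.
- selector_grip (a point): Point on the selector's vertical axis at the height to grip, 31 mm above the table's top. The selector is a black disc of radius 22 mm, 8 mm high, with an upright bar handle across it, 42 mm long, 14 mm thick, from 8 to 40 mm above the foot of the disc (bar top 101 mm above the worktop). The point's x axis points along the bar toward its pointer end, z up.
- selector_pointer (a point): Point straight ahead of the selector's pointer end (the end with the white line), 42 mm from its axis, where it sweeps over the marks; turns with the selector.
- selector (a joint): Angle of the selector (rad), 0 = off (pointer at the white line, toward the table's +x), positive clockwise seen from above; stops at -1.6 and +1.6. It clicks into a detent every 40 degrees (0.698 rad) and is drawn to the nearest one when let go; peak torque about 0.07 N m. The four marks lie at -80, -40, +40 and +80 degrees.
- green_mark: Green round mark, 16 mm across, 2.5 mm high, on the grey panel 42 mm from the selector's axis. Origin: centre of its underside. A red, a yellow and a blue mark of the same size lie at the other three positions; the order of colours varies.
- oak_offcut: Brown oak block, 62 (x) x 110 (y) x 35 mm high, lying on the perforated top. Origin: centre of its underside.
- stepped_offcut: Light wood offcut with a rabbet, 80 mm long (its y), 30 mm high: a foot 34 mm wide (x) and 16 mm high, on it a strip 18 mm wide from x = -17 to +1 mm, 16 to 30 mm high. Lies on the perforated top. Origin: centre of its underside.
- scrap_bin: Open grey bin fixed to the worktop, 200 (x) x 170 (y) x 85 mm high, walls and floor 5 mm thick. Origin: centre of its underside, z up.
- glue_bottle: Orange glue bottle, 52 mm across, 190 mm high, standing; origin at the centre of its underside. A bystander.
- tape_roll: Roll of tan tape lying flat, 96 x 102 x 24 mm; origin at the centre of its underside. A bystander.
- sanding_block: Wooden sanding block lying flat, 60 x 112 x 30 mm; origin at the centre of its underside. A bystander.
There are look-alikes about, which are no part of the job. There is more than one size of the stepped_offcut; the job needs the smaller. What is shaped like the oak_offcut but purple is not meant.

How it is judged (in metres and radians):
On the way, in this order (a step that is already met when the one before it is completed fails the run):
1. both offcuts lie in the scrap bin, let go and at rest (x of oak_offcut in the frame of scrap_bin between -0.095 and 0.095 m and y of oak_offcut in the frame of scrap_bin between -0.08 and 0.08 m and height (world z) of each of oak_offcut, stepped_offcut below 0.085 m and linear speed of each of oak_offcut, stepped_offcut below 0.03 m/s and contact force between each of oak_offcut, stepped_offcut and the fingers below 0.1 N and x of stepped_offcut in the frame of scrap_bin between -0.095 and 0.095 m and y of stepped_offcut in the frame of scrap_bin between -0.08 and 0.08 m), for 0.2 s.
2. the selector points at the green mark (horizontal distance between selector_pointer and green_mark below 0.007 m), for 0.2 s.
At the end, for the whole second after the job is handed in: Both offcuts lie inside the scrap bin (their origins within its walls and below its 85 mm rim), let go and at rest, and the selector rests with its pointer within 7 mm (about 9 degrees) of the green mark's centre (all of step 1 and horizontal distance between selector_pointer and green_mark below 0.007 m and velocity of joint selector between -0.1 and 0.1 rad/s); the robot touches nothing.
It fails at once if the glue bottle was moved more than 30 mm (distance of glue_bottle from where it was at the start of the episode above 0.03 m).
It fails at once if the tape roll was moved more than 30 mm (distance of tape_roll from where it was at the start of the episode above 0.03 m).
It fails at once if the sanding block was moved more than 30 mm (distance of sanding_block from where it was at the start of the episode above 0.03 m).
It fails at once if the glue bottle was tipped over (angle between glue_bottle's own z axis and vertical above 0.5 rad).
It fails at once if the selector was turned to another setting before the top was clear (not (x of oak_offcut in the frame of scrap_bin between -0.095 and 0.095 m and y of oak_offcut in the frame of scrap_bin between -0.08 and 0.08 m and height (world z) of each of oak_offcut, stepped_offcut below 0.085 m and linear speed of each of oak_offcut, stepped_offcut below 0.03 m/s and contact force between each of oak_offcut, stepped_offcut and the fingers below 0.1 N and x of stepped_offcut in the frame of scrap_bin between -0.095 and 0.095 m and y of stepped_offcut in the frame of scrap_bin between -0.08 and 0.08 m) and (value of joint selector above 0.45 rad or value of joint selector below -0.45 rad)).
It also fails if it takes over 72 s, if anything falls off the work surface, if the arm or the gripper's body presses on something with over 40 N, if the wrist force passes 120 N, or if a joint passes its speed limit or range.

### The arm

A 7-joint arm with a two-finger parallel gripper is mounted at the origin on the work surface; the furniture and walls round the work are solid. World frame = base frame: x ahead of the robot, y to its left, z up, the work surface at z = 0. Lengths are in mm, angles in degrees, forces in N, time in s.
With the tool pointing down it reaches from about 400 to 850 mm from the base axis. Payload 4.4 kg.
Tool frame: the origin (TCP) lies between the finger pads; the fingertips stand 11 mm ahead of it and the grasp point (between the pads) lies 8 mm behind it; z points along the fingers, y is the line along which they close (so a half turn about z gives the same grasp; the last joint's range is limited). The gripper opens to 94 mm and grips with 3 to 60 N. Pads are 16 mm wide; open, the fingers measure 119 mm over their backs; the gripper's body (75 mm by 177 mm) begins 78 mm behind the grasp point.
Start: joints at [-78.885, 36.005, 2.206, 86.941, -1.547, 57.084, -1.146], TCP at [166.951, 628.208, 216.478] pointing down, gripper open.
Joint ranges: [-175.42, 175.42], [-21.48, 121.26], [-71.46, 75.88], [10.55, 141.38], [-63.04, 243.04], [13.31, 113.54], [-168.57, 168.57]. Speed limits (degrees/s): [147.25, 147.25, 180, 180, 180, 180, 180].

### API

Orientations are given as [roll, pitch, yaw] about the fixed x, y, z axes, in that order (R = Rz(yaw) Ry(pitch) Rx(roll)).
In Python, from plant import manip, cams, order gives the robot as it stands. The module is installed in compiled form; this text tells all that it offers.
- The arm moves only by the tool step_arm, never from a script. Its argument "motion" is a list of rows, each a list of 3 entries, a list of its own where there are three numbers: the shift along the tool's x, y, z in units of 30 mm (1.0 is 30 mm), then the turn, a rotation vector about the tool's x, y, z in units of 6 degrees (1.0 is 6 degrees), then the opening, from -1 (shut) to 1 (fully open). In form: [[[dx, dy, dz], [wx, wy, wz], jaw], ...]. A call has 1 to 20 rows; each row shifts and turns the commanded pose from where the row before left it, along the tool's axes as they then stand; what a row does not reach is not made up. A row lasts 1/10 s, in which the tool goes at most 50 mm and 8.59 degrees, less where a joint would pass 70% of its speed; a pose out of reach is approached as far as the arm can. A call is refused whole if a number of a shift passes 1 or a number of a turn 1, either way. A call with a gripper value outside its range is refused whole. The fingers move at their own pace and stop on an object; "newtons" is the grip in N (left out, the last holds). Time passes only in rows, so rows that do not move let the fingers close. It gives the time, the measured TCP pose, the force, the opening and the grip force at its end, in the units of the state.
- manip.get_state(): the state, without advancing time (a new reading comes with each control period).
- cams.grab_frame(name): name is "scene" or "top" or "wrist"; returns (picture, depth): 480x640x3 uint8, red, green, blue; 480x640 float32, mm along the optical axis (not along the pixel's ray), 0 where there is no reading.
- cams.camera_params(name): a dict with "K" (3x3 intrinsics, pixels), "R" (3x3) and "t" (3): a world point X has camera coordinates R X + t. Camera axes: x right, y down, z forward; pixel columns grow to the right and rows downward; lengths in mm; the calibration is good to about 2 mm. A picture is of the moment at which its call begins: read the wrist's pose just before it. camera_params takes no time and is no camera call; for the wrist camera it gives the pose at the moment of the call.
- order.close_job(): hands the job in; it is judged then, once.
The state is a dict: "time_s": time; "qpos": joint angles; "joint_velocities": joint speeds; "joint_torque": joint torques, N m; "position": TCP position; "tcp_rot": TCP orientation; "force": force on the tool from outside, world axes, zero at the start; "torque": the same for the moment, N m; "opening": finger opening in mm; "grasp_force": force on a finger pad.
Only numpy, scipy, OpenCV 4.12 (cv2) and the standard library are available. Lean on these libraries where they do the work, as an engineer would, in place of code of your own. Each camera call takes 0.05 s, during which the arm holds its last target. There are 200 camera calls.

## Working session

There is one attempt and no reset: what is moved stays moved. The work goes in short steps, Python scripts to look and compute and a tool call to move; the robot and the scene stay as the last step left them, time stands still between calls to the robot, and variables do not carry over. Pictures are saved under pics/ and viewed, at most 10 in all, crops included, and the job is handed in when it is done.

Besides the shell and the picture viewer there is one more tool, called after ">>>" in YAML: its name, and indented under it one key for each argument. step_arm: Moves the arm, as the interface text tells. Its arguments: {"type":"object","properties":{"motion":{"type":"array"},"newtons":{"type":"number"}},"required":["motion"]}

```bash
mkdir -p pics; cat > h.py <<'E'
from plant import manip, cams, order
import numpy as np, cv2
def grab(n):
    p=cams.camera_params(n); im,d=cams.grab_frame(n); return im,d,p
def pts(d,p):
    K,R,t=[np.array(p[k]) for k in("K","R","t")]
    v,u=np.mgrid[:480,:640]
    c=np.stack([(u-K[0,2])/K[0,0]*d,(v-K[1,2])/K[1,1]*d,d],-1)
    return (c-t.ravel())@R   # world
def save(n,im): cv2.imwrite(f"pics/{n}.png",cv2.cvtColor(im,cv2.COLOR_RGB2BGR))
E
python3 - <<'E'
from h import *
s=manip.get_state(); print({k:np.round(v,2) for k,v in s.items()})
a={}
for n in("scene","top"):
    im,d,p=grab(n); save(n,im); np.savez(f"{n}.npz",im=im,d=d,P=pts(d,p)); print(n,np.round(-np.array(p["R"]).T@np.array(p["t"]).ravel()))
E
```

```text
{'time_s': np.float64(0.0), 'qpos': array([-78.88,  36.06,   2.2 ,  86.99,  -1.55,  57.08,  -1.15]), 'joint_velocities': array([-0.04, -0.04, -0.1 ,  0.06, -0.01,  0.14,  0.05]), 'joint_torque': array([ 0.000e+00, -5.497e+01,  1.140e+00, -1.866e+01, -5.000e-02,
        2.000e-02,  0.000e+00]), 'position': array([166.81, 627.59, 215.59]), 'tcp_rot': array([-179.9 ,    0.  ,  165.11]), 'force': array([0.91, 0.06, 0.28]), 'torque': array([-0.02,  0.01, -0.05]), 'grasp_force': np.float64(0.0), 'opening': np.float64(93.53)}
scene [ -30. -976. 1130.]
top [-420.   53. 1413.]
```

View pics/top.png

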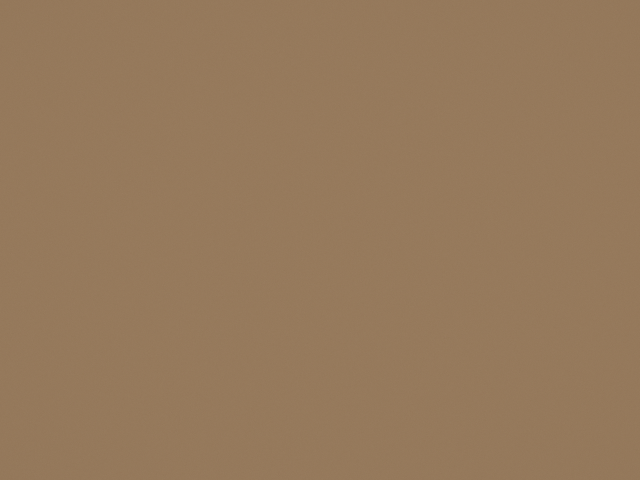

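View pics/scene.png

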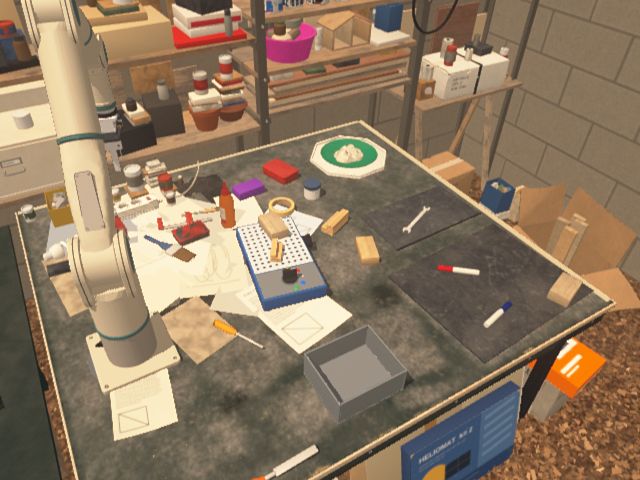

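The top view shows only a plain brown surface, so it is useless (blocked or turned away). In the scene view:
- Sanding table at about (280,262).
- Oak candidates: the brown block on the table at (272,225), the purple one at (248,188) (not meant), and the sanding block at (367,250).
- Stepped candidates: the small one on the table at (277,250) and another offcut at (335,221).
- Bin at (355,370), glue at (228,207), tape at (281,207).

I choose the two on the perforated top and check them in a crop.

```bash
python3 - <<'E'
from h import *
z=np.load("scene.npz"); im,d,P=z["im"],z["d"],z["P"]
c=im[175:315,205:395]; save("crop1",cv2.resize(c,(760,560),interpolation=cv2.INTER_CUBIC))
for n,(u,v) in dict(oak=(270,221),step=(277,243),big=(335,218),sand=(367,245),sel=(290,273),bin=(355,385),glue=(228,190),tape=(270,206),purple=(248,186),desk=(300,350),outlet=(308,240)).items(): print(n,np.round(P[v,u]),im[v,u])
m=(im[...,2]>im[...,0].astype(int)+50)&(P[...,2]>5)&(P[...,2]<75); m[:200]=0;m[315:]=0;m[:,:220]=0;m[:,335:]=0
q=P[m]; print(len(q),q.min(0),q.max(0))
# rim of bin
g=(P[...,2]>78)&(P[...,2]<92); g[:318]=0; g[:,:295]=0; g[:,415:]=0
r=cv2.minAreaRect(P[g][:,:2].astype(np.float32)); print("bin",r,g.sum())
T=(P[...,2]>50)&(P[...,2]<70);T[:200]=0;T[315:]=0;T[:,:225]=0;T[:,335:]=0
print("table",cv2.minAreaRect(P[T][:,:2].astype(np.float32)),T.sum())
E
```

```text
oak [534. 215.  97.] [228 185 130]
step [509. 118.  85.] [170 122  80]
big [774. 186.  38.] [248 200 121]
sand [792.  17.  32.] [238 188 118]
sel [475. -30.  93.] [66 56 50]
bin [ 466. -395.    3.] [158 146 134]
glue [455. 367. 156.] [167  65  52]
tape [615. 381.  23.] [252 224 127]
purple [592. 521.  36.] [173  80 176]
desk [ 396. -230.    6.] [253 243 213]
outlet [625. 120.  47.] [70 61 55]
384 [368.27299084 -98.09803361  20.31926036] [568.14974918 289.28737757  69.04006597]
bin ((467.7156677246094, -381.5113830566406), (173.83450317382812, 203.78182983398438), 89.02911376953125) 736
table ((517.0555419921875, 132.4496307373047), (450.614013671875, 239.15428161621094), 81.77400970458984) 4182
```

View pics/crop1.png

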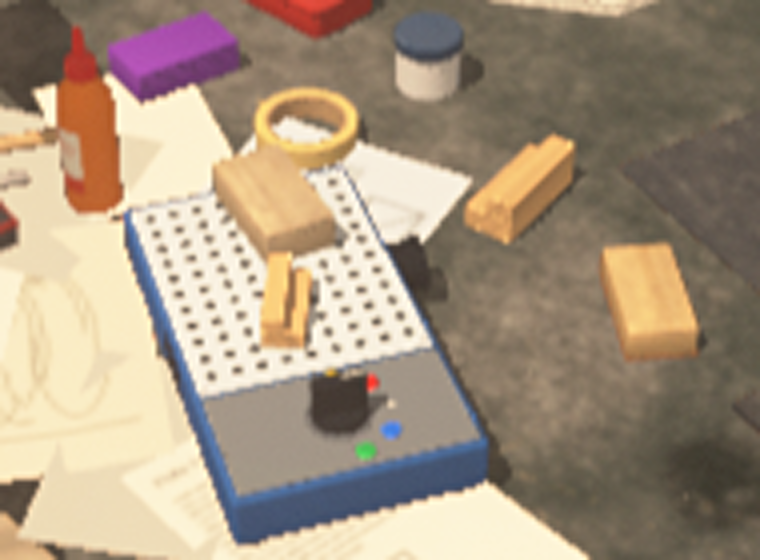

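The crop confirms the choice. The oak block at crop (275,205) and the small rabbeted offcut at (288,300) lie on the plate, and the larger stepped piece at (525,190) lies on the worktop. The white line is at (392,403), then blue and green clockwise, so green is at +80°. Next I move above the table for a wrist view.

>>> step_arm:
  motion:
    - [[0,0,-1],[0,0,0],1]
    - [[0,0,-1],[0,0,0],1]
    - [[0,0,-1],[0,0,0],1]
    - [[-1,-0.88,-0.2],[0,0,0],1]
    - [[-1,-0.88,-0.2],[0,0,0],1]
    - [[-1,-0.88,-0.2],[0,0,0],1]
    - [[-1,-0.88,-0.2],[0,0,0],1]
    - [[-1,-0.88,-0.2],[0,0,0],1]
    - [[-1,-0.88,-0.2],[0,0,0],1]
    - [[-1,-0.88,-0.2],[0,0,0],1]
    - [[-1,-0.88,-0.2],[0,0,0],1]
    - [[-1,-0.88,-0.2],[0,0,0],1]
    - [[-1,-0.88,-0.2],[0,0,0],1]
    - [[-1,-0.88,-0.2],[0,0,0],1]
    - [[-1,-0.88,-0.2],[0,0,0],1]
    - [[-1,-0.88,-0.2],[0,0,0],1]
    - [[0,0,0],[0,0,0],1]
    - [[0,0,0],[0,0,0],1]

```text
time_s: 1.9
position: [455.7, 195.9, 384.2]
tcp_rot: [180.0, -0.0, 165.0]
force: [-0.7, 1.8, -0.6]
opening: 94.0
grasp_force: 0.0
```

```bash
cat >> h.py <<'E'
from scipy.spatial.transform import Rotation as Ro
def go(xyz,yaw=None):
    s=manip.get_state(); p=np.array(s["position"]); R=Ro.from_euler("xyz",s["tcp_rot"],degrees=True)
    o="turn "
    if yaw is not None:
        y=s["tcp_rot"][2]; dy=(yaw-y+90)%180-90; R2=Ro.from_euler("xyz",[180,0,y+dy],degrees=True)
        o+=str(np.round((R.inv()*R2).as_rotvec(degrees=True)/6,2))+" then "; R=R2
    print(o,"shift",np.round(R.inv().apply(np.array(xyz)-p)/30,2), "at",np.round(p,1),np.round(s["tcp_rot"],1),"q",np.round(s["qpos"]))
E
python3 - <<'E'
from h import *
print({k:np.round(v,1) for k,v in manip.get_state().items()})
im,d,p=grab("wrist"); save("w1",im); P=pts(d,p); np.savez("w1.npz",im=im,d=d,P=P); print(np.round(-np.array(p["R"]).T@np.array(p["t"]).ravel()), np.round(P[240,320]))
E
```

```text
{'time_s': np.float64(1.9), 'qpos': array([-36.3,  14.3,  12.8,  96. ,  -3.4,  70.1,  52.3]), 'joint_velocities': array([-2. ,  0.2, -2. ,  0.4, -0.4, -0. , -0. ]), 'joint_torque': array([  1.6, -35.8,   2.7, -21.1,   0.2,   0.1,   0. ]), 'position': array([455.7, 195.9, 384.2]), 'tcp_rot': array([180.,  -0., 165.]), 'force': array([-0.7,  1.8, -0.6]), 'torque': array([ 0.,  0., -0.]), 'grasp_force': np.float64(0.0), 'opening': np.float64(94.0)}
[377. 217. 553.] [509. 185.  94.]
```

View pics/w1.png

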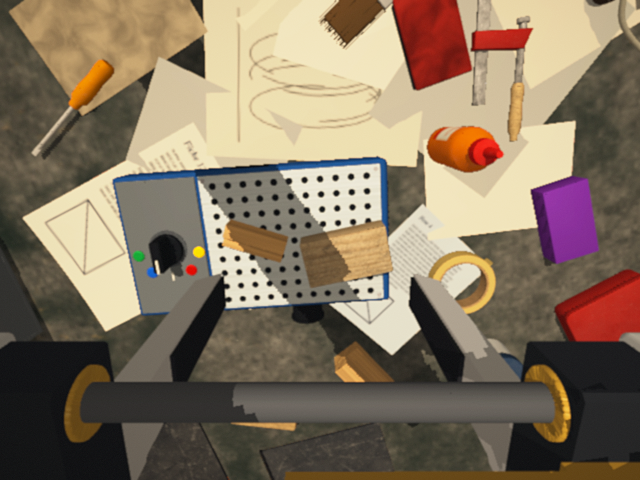

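The wrist view shows the table with stepped offcut at (255,241), oak at (347,253), selector at (166,252), and marks green (139,257), blue (153,272), red (191,270), yellow (198,252). I measure these from depth.

```bash
cat >> h.py <<'E'
def table(im,P):
    hsv=cv2.cvtColor(im,cv2.COLOR_RGB2HSV)
    def rect(m,name):
        n,l,st,c=cv2.connectedComponentsWithStats(m.astype(np.uint8)); 
        if n<2: print(name,"none"); return
        m=l==1+st[1:,4].argmax(); q=P[m]; r=cv2.minAreaRect(q[:,:2].astype(np.float32))
        b=cv2.boxPoints(r); e=b[1]-b[0],b[2]-b[1]; L=max(e,key=np.linalg.norm)
        print(name,"c",np.round(r[0],1),"size",np.round(r[1],1),"long-axis deg",round(np.degrees(np.arctan2(L[1],L[0]))%180,1),"z",np.round(np.percentile(q[:,2],[10,50,90]),1),"px",m.sum())
        return r
    roi=(P[...,0]>340)&(P[...,0]<680)&(P[...,1]>-130)&(P[...,1]<320)
    z=P[...,2]
    rect(roi&(z>54)&(z<120),"table")
    up=roi&(P[...,1]>10)
    rect(up&(z>91)&(z<101),"oak top")
    rect(up&(z>66)&(z<101)&(P[...,1]<150),"step all")
    rect(up&(z>86)&(z<94)&(P[...,1]<150),"step strip")
    rect(roi&(P[...,1]<0)&(z>94)&(z<108),"bar")
    for n,(a,b) in dict(green=(45,80),blue=(95,115)).items():
        rect(roi&(z>54)&(z<70)&(P[...,1]<0)&(hsv[...,0]>a)&(hsv[...,0]<b)&(hsv[...,1]>150)&(hsv[...,2]>90),n)
E
python3 - <<'E'
from h import *
z=np.load("w1.npz"); table(z["im"],z["P"]); P=z["P"]
print(np.round(P[[241,238,253,252,250,257],[255,245,347,166,165,139]],1))
E
```

```text
table c [513.1  95.1] size [358.4 228.2] long-axis deg 78.8 z [59.4 61.1 95. ] px 35411
oak top c [539.7 211.3] size [110.1  62.6] long-axis deg 87.8 z [94.6 95.8 96.9] px 4012
step all c [494.7 100. ] size [79.5 34.7] long-axis deg 57.4 z [75.8 89.3 91.6] px 1665
step strip c [488.1 104.2] size [79.5 19.1] long-axis deg 57.4 z [89.4 90.8 91.9] px 912
bar c [476.2 -19.1] size [14.2 42. ] long-axis deg 169.4 z [ 97.  101.5 102.8] px 423
green c [475.7 -61.6] size [13.  13.5] long-axis deg 117.9 z [62.  63.4 64.5] px 84
blue c [376.1 -27.7] size [55.8  5.2] long-axis deg 80.0 z [55.3 57.4 59. ] px 159
[[490.  105.   90.2]
 [483.4  93.5  88.4]
 [534.1 214.   95.5]
 [475.9 -12.9  83.1]
 [472.7 -12.3  84.9]
 [477.3 -60.7  63.2]]
```

```bash
python3 -c "
from h import *
go([539.7,211.3,150],87.8)"
```

```text
turn [-1.000e-02 -1.000e-02  1.289e+01] then  shift [0.58 2.8  7.8 ] at [455. 197. 384.] [ 1.800e+02 -1.000e-01  1.651e+02] q [-36.  14.  13.  96.  -3.  70.  52.]
```

>>> step_arm:
  motion:
    - [[0,0,0.4],[0,0,1],1]
    - [[0,0,0.5],[0,0,1],1]
    - [[0,0,0.5],[0,0,1],1]
    - [[0,0,0.5],[0,0,1],1]
    - [[0,0,0.5],[0,0,1],1]
    - [[0,0,0.5],[0,0,1],1]
    - [[0,0,0.5],[0,0,1],1]
    - [[0,0,0.5],[0,0,1],1]
    - [[0,0,0.5],[0,0,1],1]
    - [[0,0,0.5],[0,0,1],1]
    - [[0,0,0.5],[0,0,1],1]
    - [[0,0,0.5],[0,0,1],1]
    - [[0,0,0],[0,0,0.9],1]
    - [[0.2,0.9,0.6],[0,0,0],1]
    - [[0.2,0.9,0.6],[0,0,0],1]
    - [[0.2,0.9,0.6],[0,0,0],1]
    - [[0,0,0],[0,0,0],1]
    - [[0,0,0],[0,0,0],1]

```text
time_s: 3.75
position: [535.9, 212.3, 152.4]
tcp_rot: [-179.8, 0.0, 87.8]
force: [-0.6, 0.9, -0.2]
opening: 94.3
grasp_force: 0.0
```

```bash
python3 -c "
from h import *
go([539.7,211.3,75],87.8)
im,d,p=grab('wrist');P=pts(d,p);table(im,P);save('w2',im)"
```

```text
turn [-0.03  0.    0.01] then  shift [-0.03  0.13  2.58] at [535.9 212.3 152.4] [-179.8    0.    87.8] q [-40.  37.  24. 103. -20.  45.  -7.]
table c [518.6 181.1] size [190.5 205.1] long-axis deg 169.2 z [59.5 61.3 96.1] px 55473
oak top c [539.6 212.1] size [110.2  62.2] long-axis deg 87.7 z [95.  95.8 96.7] px 16270
step all c [503.7 115.2] size [47.  34.5] long-axis deg 57.5 z [70.5 79.1 91.2] px 1949
step strip c [502.1 127.6] size [27.7 18.3] long-axis deg 58.2 z [88.7 90.8 91.5] px 777
bar none
green none
blue c [380.6  -0.8] size [0. 0.] long-axis deg 0.0 z [56.9 56.9 56.9] px 1
```

Oak is confirmed. Descend, grip and lift.

>>> step_arm:
  motion:
    - [[0,0.13,0.6],[0,0,0],1]
    - [[0,0,0.6],[0,0,0],1]
    - [[0,0,0.6],[0,0,0],1]
    - [[0,0,0.5],[0,0,0],1]
    - [[0,0,0.25],[0,0,0],1]
    - [[0,0,0],[0,0,0],1]
    - [[0,0,0],[0,0,0],-1]
    - [[0,0,0],[0,0,0],-1]
    - [[0,0,0],[0,0,0],-1]
    - [[0,0,0],[0,0,0],-1]
    - [[0,0,0],[0,0,0],-1]
    - [[0,0,0],[0,0,0],-1]
    - [[0,0,-0.5],[0,0,0],-1]
    - [[0,0,-0.8],[0,0,0],-1]
    - [[0,0,-1],[0,0,0],-1]
    - [[0,0,-1],[0,0,0],-1]
    - [[0,0,-1],[0,0,0],-1]
    - [[0,0,0],[0,0,0],-1]
  newtons: 35

```text
time_s: 5.6
position: [543.7, 211.4, 209.5]
tcp_rot: [179.6, -0.2, 87.7]
force: [0.3, -0.2, -2.1]
opening: 61.5
grasp_force: 35.0
```

```bash
python3 -c "
from h import *
s=manip.get_state();print(s['opening'],s['grasp_force'],s['force'])
go([433,-382,200],89)"
```

```text
61.451967516646064 34.999439120292664 [ 0.3328811  -0.22200043 -2.06563312]
turn [ 0.06 -0.03 -0.22] then  shift [-19.84  -3.34   0.32] at [543.7 211.4 209.5] [179.6  -0.2  87.7] q [-41.  33.  27.  99. -18.  52.  -9.]
```

>>> step_arm:
  motion:
    - [[-0.5,-0.1,0],[0,0,0],-1]
    - [[-1,-0.17,0],[0,0,0],-1]
    - [[-1,-0.17,0],[0,0,0],-1]
    - [[-1,-0.17,0],[0,0,0],-1]
    - [[-1,-0.17,0],[0,0,0],-1]
    - [[-1,-0.17,0],[0,0,0],-1]
    - [[-1,-0.17,0],[0,0,0],-1]
    - [[-1,-0.17,0],[0,0,0],-1]
    - [[-1,-0.17,0],[0,0,0],-1]
    - [[-1,-0.17,0],[0,0,0],-1]
    - [[-1,-0.17,0],[0,0,0],-1]
    - [[-1,-0.17,0],[0,0,0],-1]
    - [[-1,-0.17,0],[0,0,0],-1]
    - [[-1,-0.17,0],[0,0,0],-1]
    - [[-1,-0.17,0],[0,0,0],-1]
    - [[-1,-0.17,0],[0,0,0],-1]
    - [[-1,-0.17,0],[0,0,0],-1]
    - [[-1,-0.17,0],[0,0,0],-1]
    - [[-0.5,-0.1,0],[0,0,0],-1]
    - [[0,0,0],[0,0,0],-1]

```text
time_s: 7.6
position: [423.7, -327.3, 204.4]
tcp_rot: [-179.8, 0.0, 87.4]
force: [-0.0, 0.1, -1.8]
opening: 61.7
grasp_force: 35.0
```

```bash
python3 -c "
from h import *
s=manip.get_state();print(s['opening'],s['grasp_force'],s['force'])
go([433,-382,200],89)
im,d,p=grab('wrist');P=pts(d,p)
z=P[...,2];g=(z>80)&(z<90)&(P[...,1]<-250)
print(cv2.minAreaRect(P[g][:,:2].astype(np.float32)),np.percentile(P[g],[1,99],axis=0))
save('w3',im)"
```

```text
61.71454214169853 34.99919950962067 [-0.04375747  0.08465121 -1.7712414 ]
turn [-0.04  0.   -0.27] then  shift [-1.82  0.34  0.15] at [ 423.7 -327.3  204.4] [-179.8    0.    87.4] q [ 17.  30.  26. 106. -17.  48.  49.]
((521.383056640625, -379.8184509277344), (172.1899871826172, 91.26235961914062), 88.59090423583984) [[ 476.41424767 -462.00624559   80.24780403]
 [ 566.41605639 -294.25410728   87.14615074]]
```

View pics/w3.png

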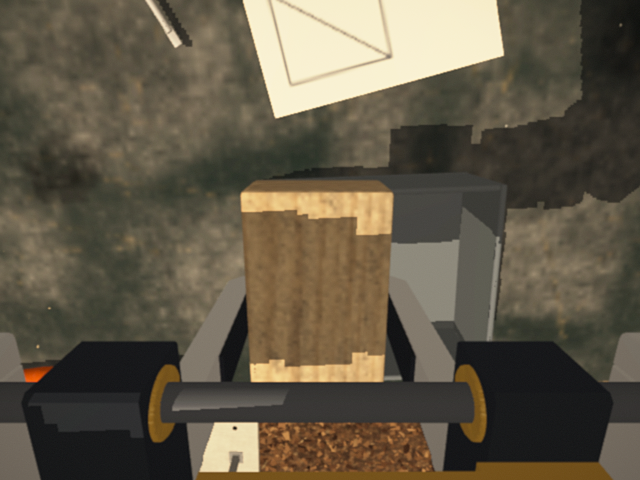

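The oak is held square (block around (318,280)) with the bin's right part visible at (440,260). The measured bin centre is (467,-380), which agrees with the first estimate. Lower and release partially.

>>> step_arm:
  motion:
    - [[-0.6,0.11,0],[0,0,-0.27],-1]
    - [[-0.6,0.11,0],[0,0,0],-1]
    - [[-0.6,0.11,0],[0,0,0],-1]
    - [[0,0,0],[0,0,0],-1]
    - [[0,0,1],[0,0,0],-1]
    - [[0,0,1],[0,0,0],-1]
    - [[0,0,1],[0,0,0],-1]
    - [[0,0,1],[0,0,0],-1]
    - [[0,0,1],[0,0,0],-1]
    - [[0,0,0.6],[0,0,0],-1]
    - [[0,0,0.2],[0,0,0],-1]
    - [[0,0,0],[0,0,0],-1]

```text
time_s: 8.85
position: [435.4, -377.2, 31.2]
tcp_rot: [-179.9, -0.1, 89.4]
force: [-0.7, 0.1, -1.3]
opening: 61.6
grasp_force: 35.0
```

```bash
python3 -c "
from h import *
s=manip.get_state();print(s['opening'],s['grasp_force'],s['force'])
go([433,-382,22],89)"
```

```text
61.58921423551496 34.999457001686096 [-0.68097155  0.08856309 -1.28871221]
turn [-0.02 -0.02  0.07] then  shift [-0.16 -0.08  0.31] at [ 435.4 -377.2   31.2] [-1.799e+02 -1.000e-01  8.940e+01] q [ 27.  46.  17. 107. -25.  31.  61.]
```

>>> step_arm:
  motion:
    - [[0,0,0.25],[0,0,0],-1]
    - [[0,0,0],[0,0,0],-1]
    - [[0,0,0],[0,0,0],0.6]
    - [[0,0,0],[0,0,0],0.6]
    - [[0,0,0],[0,0,0],0.6]
    - [[0,0,0],[0,0,0],0.6]
    - [[0,0,-0.5],[0,0,0],0.6]
    - [[0,0,-1],[0,0,0],0.6]
    - [[0,0,-1],[0,0,0],0.6]
    - [[0,0,-1],[0,0,0],0.6]
    - [[0,0,-1],[0,0,0],0.6]
    - [[0,0,-1],[0,0,0],0.6]
    - [[0,0,0],[0,0,0],0.6]

```text
time_s: 10.15
position: [437.6, -381.3, 194.6]
tcp_rot: [179.6, 0.3, 89.3]
force: [0.9, -0.3, -1.2]
opening: 75.3
grasp_force: 0.0
```

```bash
python3 -c "
from h import *
im,d,p=grab('wrist');P=pts(d,p);z=P[...,2]
g=(z>32)&(z<48)&(P[...,1]<-305)&(P[...,1]>-455)&(P[...,0]>380)&(P[...,0]<480);print(g.sum(),cv2.minAreaRect(P[g][:,:2].astype(np.float32)))
go([494.7,100,200],89);go([494.7,100,150],57.4)"
```

```text
8698 ((434.27423095703125, -377.68585205078125), (109.52374267578125, 62.19369125366211), 89.2663803100586)
turn [0.04 0.03 0.05] then  shift [16.04  1.65 -0.26] at [ 436.8 -380.2  192.3] [179.8   0.2  89.3] q [ 22.  34.  25. 101. -18.  49.  55.]
turn [0.05 0.02 5.32] then  shift [14.52 -7.    1.41] at [ 436.8 -380.2  192.3] [179.8   0.2  89.3] q [ 22.  34.  25. 101. -18.  49.  55.]
```

>>> step_arm:
  motion:
    - [[0.9,0.1,0],[0,0,0],0.6]
    - [[1,0.1,0],[0,0,0],0.6]
    - [[1,0.1,0],[0,0,0],0.6]
    - [[1,0.1,0],[0,0,0],0.6]
    - [[1,0.1,0],[0,0,0],0.6]
    - [[1,0.1,0],[0,0,0],0.6]
    - [[1,0.1,0],[0,0,0],0.6]
    - [[1,0.1,0],[0,0,0],0.6]
    - [[1,0.1,0],[0,0,0],0.6]
    - [[1,0.1,0],[0,0,0],0.6]
    - [[1,0.1,0],[0,0,0],0.6]
    - [[1,0.1,0],[0,0,0],0.6]
    - [[1,0.1,0],[0,0,0],0.6]
    - [[1,0.1,0],[0,0,1],0.6]
    - [[0.6,0.1,0],[0,0,1],0.6]
    - [[0,0,0],[0,0,1],0.4]
    - [[0,0,0],[0,0,1],0.4]
    - [[0,0,0],[0,0,1],0.4]
    - [[0,0,0],[0,0,0.3],0.4]
    - [[0,0,0],[0,0,0],0.4]

```text
time_s: 12.2
position: [487.1, 54.9, 189.0]
tcp_rot: [-179.9, 0.1, 57.6]
force: [0.2, -0.7, 0.2]
opening: 65.7
grasp_force: 0.0
```

```bash
python3 -c "
from h import *
im,d,p=grab('wrist');P=pts(d,p);table(im,P);save('w4',im)
go([494.7,100,130],57.4)"
```

```text
table c [512.5  90.8] size [348.8 227.5] long-axis deg 79.0 z [59.7 60.9 62.6] px 92599
oak top c [491.4 110.4] size [35.3 16.8] long-axis deg 58.4 z [91.1 91.4 92.1] px 342
step all c [494.6 100.8] size [79.4 34. ] long-axis deg 57.6 z [76.3 89.7 91.4] px 5397
step strip c [487.9 105.1] size [79.4 18.1] long-axis deg 57.5 z [89.8 90.8 91.7] px 2948
bar c [476.6 -18.7] size [14.5 42. ] long-axis deg 167.9 z [ 97.1 101.4 102.6] px 1085
green c [475.9 -60.7] size [14.5 13.4] long-axis deg 61.4 z [62.3 63.4 64.2] px 195
blue c [570.  -46.2] size [93.8  5.1] long-axis deg 78.5 z [55.9 57.6 58.6] px 393
turn [-0.01  0.01  0.04] then  shift [ 1.4  -0.6   1.97] at [487.3  54.9 189.1] [-180.     0.    57.6] q [-35.  29.  37. 114. -25.  44. -16.]
```

>>> step_arm:
  motion:
    - [[0.7,-0.3,0.4],[0,0,0],0.4]
    - [[0.72,-0.3,0.5],[0,0,0],0.4]
    - [[0,0,0.5],[0,0,0],0.4]
    - [[0,0,0.5],[0,0,0],0.4]
    - [[0,0,0],[0,0,0],0.4]
    - [[0,0,0],[0,0,0],0.4]

```text
time_s: 12.85
position: [495.2, 101.1, 132.1]
tcp_rot: [-180.0, 0.0, 57.6]
force: [0.3, -0.2, 0.5]
opening: 65.7
grasp_force: 0.0
```

```bash
python3 -c "
from h import *
go([494.6,100.6,74],57.5)"
```

```text
turn [-0.01  0.    0.01] then  shift [-0.03 -0.01  1.94] at [495.2 101.1 132.1] [-180.     0.    57.6] q [-36.  35.  32. 115. -30.  38. -17.]
```

>>> step_arm:
  motion:
    - [[0,0,0.5],[0,0,0],0.4]
    - [[0,0,0.5],[0,0,0],0.4]
    - [[0,0,0.5],[0,0,0],0.4]
    - [[0,0,0.4],[0,0,0],0.4]
    - [[0,0,0.04],[0,0,0],0.4]
    - [[0,0,0],[0,0,0],0.4]
    - [[0,0,0],[0,0,0],-1]
    - [[0,0,0],[0,0,0],-1]
    - [[0,0,0],[0,0,0],-1]
    - [[0,0,0],[0,0,0],-1]
    - [[0,0,0],[0,0,0],-1]
    - [[0,0,0],[0,0,0],-1]
    - [[0,0,-0.5],[0,0,0],-1]
    - [[0,0,-0.8],[0,0,0],-1]
    - [[0,0,-1],[0,0,0],-1]
    - [[0,0,-1],[0,0,0],-1]
    - [[0,0,-1],[0,0,0],-1]
    - [[0,0,0],[0,0,0],-1]
  newtons: 20

```text
time_s: 14.65
position: [497.7, 100.6, 206.4]
tcp_rot: [179.7, -0.3, 57.5]
force: [0.1, 0.4, 0.6]
opening: 33.8
grasp_force: 20.0
```

```bash
python3 -c "
from h import *
go([509,-379,200])
go([509,-379,200],89)
im,d,p=grab('wrist');save('w5',im)"
```

```text
turn  shift [-13.29   8.9    0.19] at [497.7 100.6 206.4] [179.7  -0.3  57.5] q [-40.  29.  38. 111. -24.  47. -21.]
turn [ 0.05 -0.03 -5.24] then  shift [-15.98   0.65   0.21] at [497.7 100.6 206.4] [179.7  -0.3  57.5] q [-40.  29.  38. 111. -24.  47. -21.]
```

View pics/w5.png

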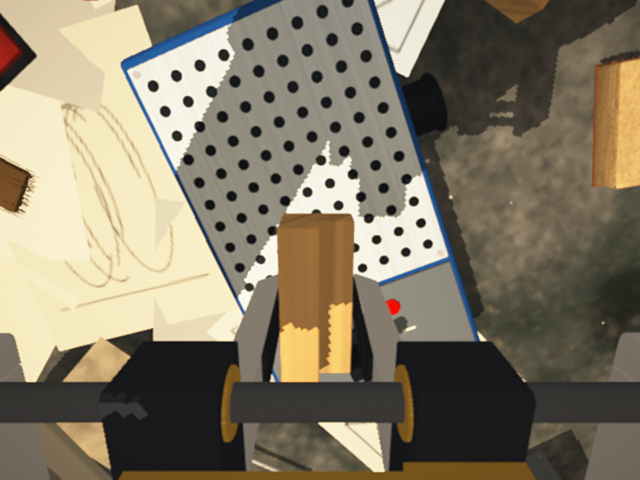

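The stepped offcut is held between the fingers at (316,290) and the perforated top is empty. Turn, then carry it to the bin.

>>> step_arm:
  motion:
    - [[0,0,0],[0,0,-1],-1]
    - [[0,0,0],[0,0,-1],-1]
    - [[0,0,0],[0,0,-1],-1]
    - [[0,0,0],[0,0,-1],-1]
    - [[0,0,0],[0,0,-1],-1]
    - [[-0.3,0,0],[0,0,-0.24],-1]
    - [[-1,0.03,0],[0,0,0],-1]
    - [[-1,0.03,0],[0,0,0],-1]
    - [[-1,0.03,0],[0,0,0],-1]
    - [[-1,0.03,0],[0,0,0],-1]
    - [[-1,0.03,0],[0,0,0],-1]
    - [[-1,0.03,0],[0,0,0],-1]
    - [[-1,0.03,0],[0,0,0],-1]
    - [[-1,0.03,0],[0,0,0],-1]
    - [[-1,0.03,0],[0,0,0],-1]
    - [[-1,0.03,0],[0,0,0],-1]
    - [[-1,0.03,0],[0,0,0],-1]
    - [[-1,0.03,0],[0,0,0],-1]
    - [[-0.6,0,0],[0,0,0],-1]
    - [[0,0,0],[0,0,0],-1]

```text
time_s: 16.7
position: [497.4, -289.3, 201.6]
tcp_rot: [-179.9, 0.0, 88.7]
force: [-0.4, 0.2, -0.3]
opening: 33.9
grasp_force: 20.0
```

```bash
python3 -c "
from h import *
go([509,-379,200],89);print(manip.get_state()['opening'])"
```

```text
turn [-0.02  0.01 -0.05] then  shift [-2.98  0.44  0.05] at [ 497.4 -289.3  201.6] [-179.9    0.    88.7] q [ 10.  33.  27. 101. -19.  51.  44.]
33.872027914300894
```

>>> step_arm:
  motion:
    - [[-1,0.17,0],[0,0,0],-1]
    - [[-1,0.17,0],[0,0,0],-1]
    - [[-0.95,0.17,0],[0,0,0],-1]
    - [[0,0,0],[0,0,0],-1]
    - [[0,0,0.9],[0,0,0],-1]
    - [[0,0,0.9],[0,0,0],-1]
    - [[0,0,0.9],[0,0,0],-1]
    - [[0,0,0.9],[0,0,0],-1]
    - [[0,0,0],[0,0,0],-1]

```text
time_s: 17.6
position: [510.7, -370.4, 90.8]
tcp_rot: [-179.6, -0.4, 89.1]
force: [-0.1, 0.7, -0.2]
opening: 33.4
grasp_force: 20.0
```

```bash
python3 -c "
from h import *
go([511,-379,25],89);print(manip.get_state()['opening'])"
```

```text
turn [-0.07 -0.07  0.01] then  shift [-0.29  0.02  2.19] at [ 510.7 -370.4   90.8] [-179.6   -0.4   89.1] q [ 20.  45.  23.  96. -23.  44.  53.]
33.399863559340886
```

>>> step_arm:
  motion:
    - [[-0.2,0,0.7],[0,0,0],-1]
    - [[0,0,0.7],[0,0,0],-1]
    - [[0,0,0.6],[0,0,0],-1]
    - [[0,0,0.2],[0,0,0],-1]
    - [[0,0,0],[0,0,0],-1]
    - [[0,0,0],[0,0,0],0.1]
    - [[0,0,0],[0,0,0],0.1]
    - [[0,0,0],[0,0,0],0.1]
    - [[0,0,-0.5],[0,0,0],0.1]
    - [[0,0,-1],[0,0,0],0.1]
    - [[0,0,-1],[0,0,0],0.1]
    - [[0,0,-1],[0,0,0],0.1]
    - [[0,0,-1],[0,0,0],0.1]
    - [[0,0,-1],[0,0,0],0.1]
    - [[0,0,0],[0,0,0],0.1]

```text
time_s: 19.1
position: [514.7, -383.8, 200.2]
tcp_rot: [179.6, 0.3, 89.0]
force: [0.5, -0.6, 1.0]
opening: 51.6
grasp_force: 0.0
```

```bash
python3 -c "
from h import *
im,d,p=grab('wrist');P=pts(d,p);save('w6',im);z=P[...,2]
g=(z>15)&(z<48)&(P[...,1]<-305)&(P[...,1]>-455)&(P[...,0]>480)&(P[...,0]<550);print(g.sum(),cv2.minAreaRect(P[g][:,:2].astype(np.float32)),np.percentile(z[g],[10,50,90]))
go([476.4,-19,150],169-180);go([476.4,-19,150])"
```

```text
3242 ((511.9124450683594, -380.79541015625), (80.43673706054688, 33.917816162109375), 89.20777130126953) [21.30597791 34.83498657 36.48826664]
turn [  0.02   0.06 -13.34] then  shift [ 3.53 11.66  1.59] at [ 513.7 -382.6  197.7] [179.7   0.2  89. ] q [ 19.  38.  26.  91. -20.  55.  50.]
turn  shift [12.1  -1.47  1.55] at [ 513.7 -382.6  197.7] [179.7   0.2  89. ] q [ 19.  38.  26.  91. -20.  55.  50.]
```

View pics/w6.png

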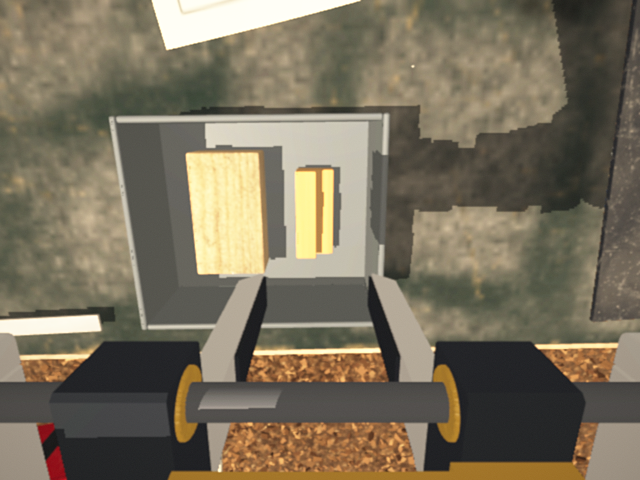

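Both pieces lie flat in the bin, oak at (228,212) and stepped at (315,212). Now to the selector.

>>> step_arm:
  motion:
    - [[0.7,-0.12,0],[0,0,0],0.1]
    - [[1,-0.12,0],[0,0,0],0.1]
    - [[1,-0.12,0],[0,0,0],0.1]
    - [[1,-0.12,0],[0,0,0],0.1]
    - [[1,-0.12,0],[0,0,0],0.1]
    - [[1,-0.12,0],[0,0,0],0.1]
    - [[1,-0.12,0],[0,0,0],0.1]
    - [[1,-0.12,0],[0,0,0],0.1]
    - [[1,-0.12,0],[0,0,0],0.1]
    - [[1,-0.12,0],[0,0,0],0.1]
    - [[1,-0.12,0],[0,0,0],0.1]
    - [[1,-0.12,0],[0,0,0],0.1]
    - [[0.5,0,0],[0,0,0],0.1]
    - [[0,0,0],[0,0,0],0.1]

```text
time_s: 20.55
position: [475.2, -12.1, 193.6]
tcp_rot: [-179.9, -0.1, 89.2]
force: [-0.1, -0.4, -0.9]
opening: 51.7
grasp_force: 0.0
```

>>> step_arm:
  motion:
    - [[0,0,0],[0,0,-1],0.1]
    - [[0,0,0],[0,0,-1],0.1]
    - [[0,0,0],[0,0,-1],0.1]
    - [[0,0,0],[0,0,-1],0.1]
    - [[0,0,0],[0,0,-1],0.1]
    - [[0,0,0],[0,0,-1],0.1]
    - [[0,0,0],[0,0,-1],0.1]
    - [[0,0,0],[0,0,-1],0.1]
    - [[0,0,0],[0,0,-1],0.1]
    - [[0,0,0],[0,0,-1],0.1]
    - [[0,0,0],[0,0,-1],0.1]
    - [[0,0,0],[0,0,-1],0.1]
    - [[0,0,0],[0,0,-1],0.1]
    - [[0,0,0],[0,0,-0.3],0.1]
    - [[0,0,0],[0,0,0],0.1]

```text
time_s: 22.05
position: [475.8, -15.8, 194.1]
tcp_rot: [-180.0, -0.0, 168.6]
force: [-0.7, 0.5, -0.5]
opening: 51.3
grasp_force: 0.0
```

```bash
python3 -c "
from h import *
im,d,p=grab('wrist');P=pts(d,p);table(im,P);save('w7',im)
go([476.4,-19,150],169)"
```

```text
table c [501.4  93.3] size [350.7 204.4] long-axis deg 78.9 z [59.6 60.7 61.8] px 88179
oak top none
step all none
step strip none
bar c [476.2 -19.9] size [13.8 41.4] long-axis deg 168.7 z [ 99.8 101.5 102.6] px 1064
green c [475.8 -61.5] size [14.3 13.9] long-axis deg 64.9 z [62.3 63.2 64.1] px 240
blue c [428.1 -62.5] size [ 53.8 148.7] long-axis deg 146.0 z [56.5 57.9 59. ] px 1038
turn [-0.   -0.   -0.07] then  shift [-0.04 -0.11  1.47] at [475.8 -15.6 194.1] [-180.    -0.   168.6] q [ -6.  24.   6. 115.  -4.  41.  81.]
```

>>> step_arm:
  motion:
    - [[-0.04,-0.13,0.5],[0,0,-0.05],0.1]
    - [[0,0,0.6],[0,0,0],0.1]
    - [[0,0,0.6],[0,0,0],0.1]
    - [[0,0,0.3],[0,0,0],0.1]
    - [[0,0,0],[0,0,0],0.1]
    - [[0,0,0],[0,0,0],0.1]

```text
time_s: 22.7
position: [476.7, -18.8, 134.5]
tcp_rot: [-180.0, 0.0, 169.0]
force: [0.0, 0.1, 0.3]
opening: 51.8
grasp_force: 0.0
```

```bash
python3 -c "
from h import *
go([476.4,-19.5,84],169)"
```

```text
turn [-0.    0.    0.01] then  shift [ 0.   -0.02  1.68] at [476.7 -18.8 134.5] [-180.    0.  169.] q [ -5.  29.   5. 119.  -5.  32.  83.]
```

>>> step_arm:
  motion:
    - [[0,-0.02,0.5],[0,0,0],0.1]
    - [[0,0,0.5],[0,0,0],0.1]
    - [[0,0,0.5],[0,0,0],0.1]
    - [[0,0,0.16],[0,0,0],0.1]
    - [[0,0,0],[0,0,0],0.1]
    - [[0,0,0],[0,0,0],-1]
    - [[0,0,0],[0,0,0],-1]
    - [[0,0,0],[0,0,0],-1]
    - [[0,0,0],[0,0,0],-1]
    - [[0,0,0],[0,0,0],-1]
    - [[0,0,0],[0,0,0],-1]
  newtons: 20

```text
time_s: 23.8
position: [476.4, -19.4, 84.6]
tcp_rot: [180.0, 0.0, 169.1]
force: [-0.4, -0.7, 2.5]
opening: 13.7
grasp_force: 20.0
```

```bash
python3 -c "
from h import *
s=manip.get_state();print(s['force'],s['torque'],s['opening'])
go([476.4,-19.5,84],169)"
```

```text
[-0.42246367 -0.6753434   2.52120245] [0.00094923 0.0053434  0.04429195] 13.749062610464623
turn [0.   0.   0.01] then  shift [-0.   -0.    0.02] at [476.4 -19.4  84.6] [180.    0.  169.1] q [ -4.  35.   4. 121.  -5.  25.  83.]
```

>>> step_arm:
  motion:
    - [[0,0,0],[0,0,0.4],-1]
    - [[0,0,0],[0,0,0.8],-1]
    - [[0,0,0],[0,0,0.8],-1]
    - [[0,0,0],[0,0,0.8],-1]
    - [[0,0,0],[0,0,0.8],-1]
    - [[0,0,0],[0,0,0.8],-1]
    - [[0,0,0],[0,0,0.8],-1]
    - [[0,0,0],[0,0,0.8],-1]
    - [[0,0,0],[0,0,0.8],-1]
    - [[0,0,0],[0,0,0.8],-1]
    - [[0,0,0],[0,0,0.8],-1]
    - [[0,0,0],[0,0,0.8],-1]
    - [[0,0,0],[0,0,0.8],-1]
    - [[0,0,0],[0,0,0.8],-1]
    - [[0,0,0],[0,0,0.8],-1]
    - [[0,0,0],[0,0,0.8],-1]
    - [[0,0,0],[0,0,0.8],-1]
    - [[0,0,0],[0,0,0.1],-1]
    - [[0,0,0],[0,0,0],-1]
    - [[0,0,0],[0,0,0],-1]

```text
time_s: 25.8
position: [478.2, -18.0, 84.7]
tcp_rot: [179.8, -0.1, 89.4]
force: [3.4, 4.2, -0.5]
opening: 14.1
grasp_force: 20.0
```

```bash
python3 -c "
from h import *
s=manip.get_state();print(s['force'],s['torque'],s['opening'])
go([476.4,-19.5,84],89)"
```

```text
[ 3.38621281  4.21477514 -0.45879613] [ 0.83293613 -0.84938834  0.07086226] 14.136125642388219
turn [ 0.03 -0.01  0.06] then  shift [-0.05 -0.06  0.02] at [478.2 -18.   84.7] [ 1.798e+02 -1.000e-01  8.940e+01] q [-18.  37.  25. 121. -33.  28.  32.]
```

Turned. Let go, rise and verify.

>>> step_arm:
  motion:
    - [[-0.04,-0.05,0],[0,0,0.06],-1]
    - [[0,0,0],[0,0,0],-1]
    - [[0,0,0],[0,0,0],0.1]
    - [[0,0,0],[0,0,0],0.1]
    - [[0,0,0],[0,0,0],0.1]
    - [[0,0,0],[0,0,0],0.1]
    - [[0,0,-0.5],[0,0,0],0.1]
    - [[0,0,-1],[0,0,0],0.1]
    - [[0,0,-1],[0,0,0],0.1]
    - [[0,0,-1],[0,0,0],0.1]
    - [[0,0,-1],[0,0,0],0.1]
    - [[-0.5,0,-1],[0,0,0],0.1]
    - [[-1,0,-0.5],[0,0,0],0.1]
    - [[-1,0,0],[0,0,0],0.1]
    - [[0,0,0],[0,0,0],0.1]
    - [[0,0,0],[0,0,0],0.1]

```text
time_s: 27.4
position: [472.8, -95.8, 264.3]
tcp_rot: [-180.0, -0.0, 88.8]
force: [-0.8, 0.6, -0.2]
opening: 51.5
grasp_force: 0.0
```

```bash
python3 -c "
from h import *
im,d,p=grab('wrist');P=pts(d,p);table(im,P);save('w8',im)
im,d,p=grab('scene');P=pts(d,p);z=P[...,2];g=(z>15)&(z<50)&(P[...,1]<-310)&(P[...,1]>-450)&(P[...,0]>380)&(P[...,0]<555);print(g.sum())"
```

```text
table c [483.1  14.7] size [189.7 199.2] long-axis deg 169.0 z [59.3 60.8 62.2] px 41429
oak top none
step all none
step strip none
bar c [476.3 -20.4] size [40.9 13.8] long-axis deg 89.2 z [100.  101.5 102.7] px 832
green c [475.9 -61.5] size [13.7 13.6] long-axis deg 88.6 z [62.2 63.2 64.2] px 179
blue c [451.1 -68.7] size [ 54.7 186.6] long-axis deg 151.3 z [57.  58.1 59.2] px 636
1445
```

View pics/w8.png

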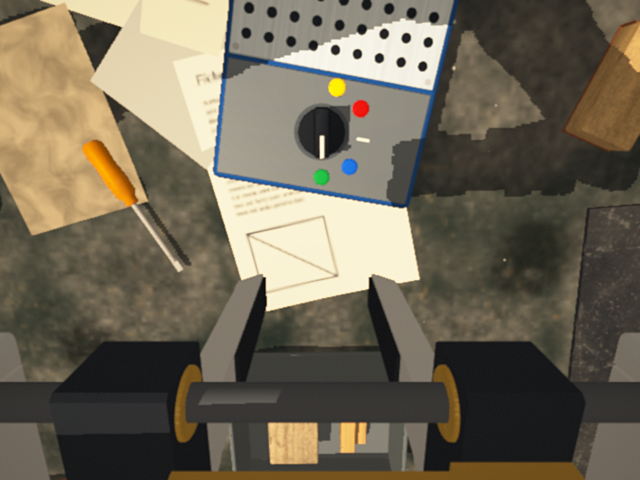

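The pointer (322,147) aims at the green mark (321,177), and both offcuts lie in the bin at (293,442) and (352,437). The gripper is clear, so I hand in.

```bash
python3 -c "
from h import *
print(order.close_job())"
```

```text
the job is handed in; nothing more can be done
None
```

I handed the job in at about 27 s: the last picture showed both offcuts in the scrap bin, the selector's pointer on the green mark and the gripper clear. I never moved near the three bystanders, and the hand-in returned no verdict.

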